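Hold a spring-tipped gauge square on the marked spot of a tilted workpiece

ROBOT

A 6-joint arm with a two-finger parallel gripper is mounted at the origin on the work surface; the furniture and walls round the work are solid. World frame = base frame: x ahead of the robot, y to its left, z up, the work surface at z = 0. Lengths are in mm, angles in rad, forces in N, time in s.
With the tool pointing down it reaches from about 275 to 750 mm from the base axis. Payload 10.2 kg.
Tool frame: the origin (TCP) lies at the very end of the fingers, on their centre line; the grasp point (between the pads) lies 19 mm behind it; z points along the fingers, y is the line along which they close (so a half turn about z gives the same grasp; the last joint's range is limited). The gripper opens to 85 mm and grips with 20 to 120 N. Pads are 22 mm wide; open, the fingers measure 114 mm over their backs; the gripper's body (76 mm by 85 mm) begins 54 mm behind the grasp point. The pads swing forward as they close: fully open they stand 13 mm farther back than shut.
Start: joints at [1.11, 0.313, 1.498, -0, 1.331, -0.223], TCP at [123.684, 510.229, 231.294] pointing down, gripper open.
Joint ranges: [-2.94, 2.94], [-0.97, 2.17], [0.19, 2.56], [-1.23, 4.37], [0.02, 3.11], [-2.88, 2.88]. Speed limits (rad/s): [2.39, 2.39, 3.01, 3.14, 3.14, 3.14].

INTERFACE

Orientations are given as a unit quaternion [w, x, y, z].
In Python, from rig import * gives the robot as it stands. The module is installed in compiled form; this text tells all that it offers.
- The arm moves only by the shell command python3 -m crank 'ROWS' [FORCE]. ROWS is JSON, a list that holds one entry, the list of rows, each a list of 7 numbers: the shift along the tool's x, y, z in units of 25 mm (1.0 is 25 mm), then the turn, a rotation vector about the tool's x, y, z in units of 8 degrees (1.0 is 8 degrees), then the finger opening in mm, from 0 to 85.4. A call has exactly 8 rows; each row shifts and turns the commanded pose from where the row before left it, along the tool's axes as they then stand; what a row does not reach is not made up. A row lasts 1/10 s, in which the tool goes at most 50 mm and 8.59 degrees, less where a joint would pass 70% of its speed; a pose out of reach is approached as far as the arm can. A call is refused whole if a number of a shift passes 1 or a number of a turn 1, either way. A call with a gripper value outside its range is refused whole. The fingers move at their own pace and stop on an object; FORCE is the grip in N (left out, the last holds). Time passes only in rows, so rows that do not move let the fingers close, or fill a call up. It gives the time, the measured TCP pose, the force, the opening and the grip force at its end, in the units of the state.
- sense(): the state, without advancing time (a new reading comes with each control period).
- capture(name): name is "scene" or "top"; returns the picture (384x512x3 uint8, blue, green, red); there is no depth.
- camera_model(name): a dict with "fx", "fy", "cx", "cy" (pixels), "world_from_camera" (4x4, takes a point from camera to world coordinates). Camera axes: x right, y up, looking along -z (the intrinsics and any distortion apply to the point x, -y, -z); pixel columns grow to the right and rows downward; lengths in mm; the calibration is good to about 2 mm. A picture is of the moment at which its call begins. camera_model takes no time and is no camera call.
- finish_job(): hands the job in; it is judged then, once.
The state is a dict: "time_s": time; "joints": joint angles; "dq": joint speeds; "tau": joint torques, N m; "eef_pos": TCP position; "ee_rot": TCP orientation; "force": force on the tool from outside, world axes, zero at the start; "wrist_torque": the same for the moment, N m; "grip_width": opening from 0.0 (shut) to 1.0 (fully open); "grip_force": force on a finger pad.
Only numpy, scipy, OpenCV 4.12 (cv2) and the standard library are available. Lean on these libraries where they do the work, as an engineer would, in place of code of your own. Each camera call takes 0.05 s, during which the arm holds its last target. There are 200 camera calls.

TASK

Lift the spring-tipped gauge out of its wooden stand, bring its tip down through the gap between the two clamp bars on the tilted plate without bumping the bars, and hold the tip on the red spot of the brass workpiece, with the gauge square to the tilted plate. Press only lightly, so that the brass plunger goes in about half of its 12 mm travel, and finish while still holding the gauge steady there. Do not shift the tilted plate, the jar, the bottle or the loupe.

Things in the scene. Friction and masses are not known exactly. Their poses are not given: they have to be found in the camera images.
- gauge: Loose pen-like gauge, 0.1 kg, 130 mm long, round, upright in the stand. Origin at its extended tip, z up along its axis. Above the tip: brass plunger 5 mm diameter to 14 mm; steel nose; 16 mm steel barrel from 24 to 58 mm; 26 mm collar from 58 to 62 mm (rests on the stand); blue grip 18 mm diameter from 62 to 122 mm; black cap to 130 mm.
- gauge_grip (a point): Middle of the blue grip, 94 mm above the extended tip on the gauge's axis; 100 mm above the bench while the gauge is in the stand.
- plunger (a joint): How far the brass plunger is pushed into the gauge: 0 extended, 0.012 fully in. A spring pushes it out with about 1 N at 0 and 300 N/m more (about 2.8 N at 0.006).
- gauge_tip (a point): The rounded tip of the plunger; it moves with the plunger.
- stand: Fixed wooden block 60 x 60 mm, 64 mm high, origin at the centre of its underside on the bench, with a vertical 20 mm bore right through its centre, in which the gauge's barrel stands. On its left (+y), near x 0.35 to 0.7, y -0.05 to 0.35, stands a fixed wooden rack of leather rolls about 0.3 m high: pass over it and keep the gripper clear of it.
- spot (a point): Centre of the red spot (10 mm diameter) on the upper face of the brass workpiece (80 x 62 x 4 mm) on the tilted plate. z is the outward normal of the plate, x runs up the slope (away from the robot), y across the slope, level.
- angle_base: Fixed grey base 140 (x) x 110 mm of the tilting plate, origin at the centre of its underside, x away from the robot; slotted side arms reach 85 mm above the bench. It carries a steel plate 125 x 88 x 10 mm hinged at the low edge, nearest the robot (axis along y at x = -60 mm, z = 28 mm), with the brass workpiece and the clamp bars on it.
- tilt_plate (a joint): Slope of the stiffly locked steel plate, rad: 0 level, grows as the far edge rises; between 0.15 and 0.45 at the start.
- gap (a point): Middle of the gap between the two dark steel clamp bars, level with their tops, 20 mm above the spot along the plate's normal; axes as the spot's. The bars lie on the brass on either side of the spot and run up the slope: each 96 mm long, 12 mm wide, 20 mm high (screw heads 4 mm more at their ends), with a gap 32 mm wide between them.
- rivet_jar: Loose jar of rivets with a dark lid, 58 mm diameter, 64 mm high, origin at the centre of its underside. A bystander.
- flux_bottle: Loose brown bottle with a black cap, 47 mm diameter, 116 mm high, origin at the centre of its underside. A bystander.
- loupe: Loose black folding loupe with a light cover, 31 x 70 x 20 mm, origin at the centre of its underside. A bystander.
Mind the look-alikes: they are no part of the job. Of the things like the gauge, leave any that is green or turquoise; of the rest the larger one is meant.

How it is judged:
By the outcome, as a careful person would: the job done as asked, in the order asked, and still so for the second after the job is handed in, while the arm keeps its last pose, push and grip.
It also fails if it takes over 51 s, if anything falls off the work surface, if the arm or the gripper's body presses on something with over 40 N, if the wrist force passes 120 N, or if a joint passes its speed limit or range.

## Working session

There is one attempt and no reset: what is moved stays moved. The work goes in short steps, Python scripts to look and compute and a shell command to move; the robot and the scene stay as the last step left them, time stands still between calls to the robot, and variables do not carry over. Pictures are saved under pics/ and viewed, at most 10 in all, crops included, and the job is handed in when it is done.

```bash
mkdir -p pics; ls
python3 - <<'E'
from rig import *
import cv2
for n in("scene","top"):
    cv2.imwrite(f"pics/{n}0.png",cv2.resize(capture(n),None,fx=1.5,fy=1.5,interpolation=cv2.INTER_CUBIC))
    m=camera_model(n);print({k:(v if not hasattr(v,'tolist') else v.tolist()) for k,v in m.items()})
print(sense())
E
```

```text
pics
{'fx': 398.8499020531123, 'fy': 398.8499020531123, 'cx': 259.3279071505017, 'cy': 194.82651247774507, 'world_from_camera': [[-0.7363605834158411, 0.37611301519547385, -0.5624162968763008, 33.07089813856416], [-0.6763249819213324, -0.43241307011151164, 0.5963249580772604, 201.52592109323675], [-0.018910579594275636, 0.8194863858523252, 0.5727865687864043, 590.0415589116324], [0.0, 0.0, 0.0, 1.0]]}
{'fx': 445.33411289893075, 'fy': 445.33411289893075, 'cx': 255.09051575811512, 'cy': 192.79962738539118, 'world_from_camera': [[-0.0035370701633665306, 0.9889915382205974, -0.14792980248319113, 388.56114121150915], [-0.9999785041149604, -0.004314818313019863, -0.0049369677871772336, -301.5863273696536], [-0.005520909586781846, 0.14790916019970549, 0.9889855407873019, 908.5132851967957], [0.0, 0.0, 0.0, 1.0]]}
{'time_s': 0.1, 'joints': array([ 1.10959792e+00,  3.13372256e-01,  1.49834818e+00, -2.65114500e-05,
        1.33103481e+00, -2.23383544e-01]), 'dq': array([-0.00042861,  0.00023977, -0.00123259, -0.00245701, -0.00205625,
       -0.00143323]), 'tau': array([ 2.85727598e-03, -4.12900221e+01, -2.60139674e+01, -2.17887559e-04,
        3.11904871e-03, -1.32242974e-05]), 'eef_pos': array([123.58168594, 510.0050472 , 230.808331  ]), 'ee_rot': array([-1.82982149e-04,  1.18624272e-01,  9.92939043e-01, -5.51896062e-04]), 'force': array([-0.01167673,  0.19124825, -0.22082099]), 'wrist_torque': array([-0.03781685, -0.01529116, -0.02638677]), 'grip_force': 0.0, 'grip_width': 0.9983436950079723}
```

View pics/scene0.png

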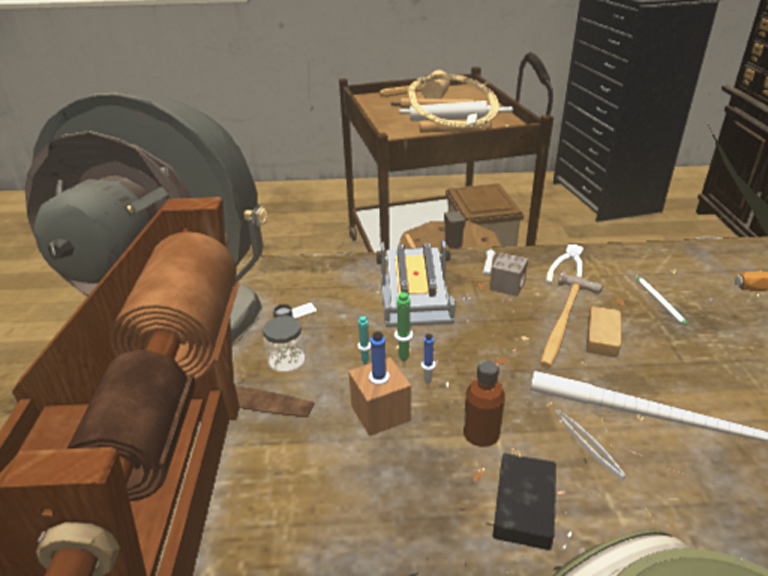

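View pics/top0.png

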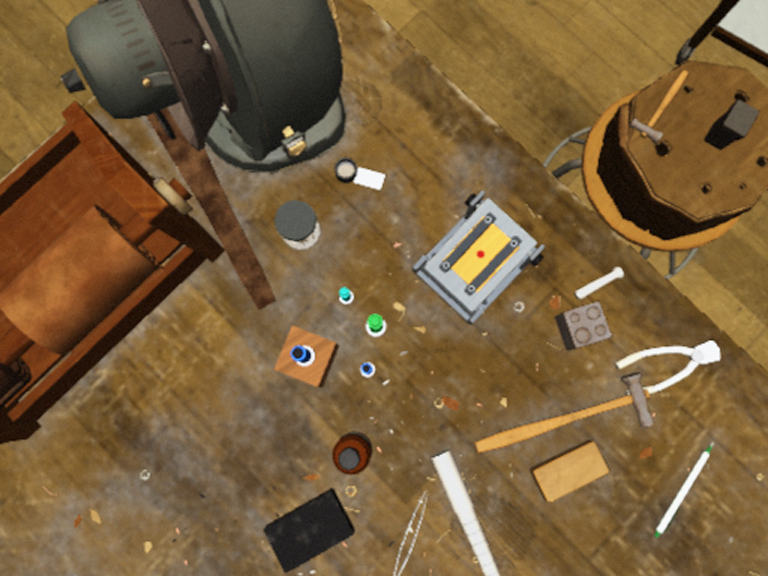

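Scene view: the stand with the large blue gauge is at (378,357), the plate with the red spot at (417,273). The bottle is at (484,400) and the jar at (284,345). Top view: gauge at (303,354), spot at (480,254), with green, turquoise and small blue decoys beside the stand.

```bash
cat > h.py <<'E'
import numpy as np, cv2
from rig import *
def ray(n,u,v):
    m=camera_model(n);T=np.array(m["world_from_camera"])
    d=T[:3,:3]@np.array([(u-m["cx"])/m["fx"],-(v-m["cy"])/m["fy"],-1.]);return T[:3,3],d/np.linalg.norm(d)
def tri(ps):  # ps: list of (name,u,v)
    A=np.zeros((3,3));b=np.zeros(3);R=[ray(*p) for p in ps]
    for o,d in R:
        P=np.eye(3)-np.outer(d,d);A+=P;b+=P@o
    x=np.linalg.solve(A,b);return x,[np.linalg.norm((np.eye(3)-np.outer(d,d))@(x-o)) for o,d in R]
def plane(n,u,v,z):
    o,d=ray(n,u,v);return o+d*(z-o[2])/d[2]
def proj(n,p):
    m=camera_model(n);T=np.array(m["world_from_camera"]);c=T[:3,:3].T@(np.array(p)-T[:3,3])
    return np.array([m["cx"]+m["fx"]*c[0]/-c[2],m["cy"]+m["fy"]*-c[1]/-c[2]])
def blobs(im,lo,hi,minA=8):
    h=cv2.cvtColor(im,cv2.COLOR_BGR2HSV);m=cv2.inRange(h,lo,hi)
    k,l,s,c=cv2.connectedComponentsWithStats(m)
    return m,l,[(i,s[i].tolist(),c[i].round(1).tolist()) for i in range(1,k) if s[i][4]>=minA]
E
python3 - <<'E'
from h import *
a={n:capture(n) for n in("scene","top")}
for n,im in a.items():
    cv2.imwrite(f"pics/{n}.raw.png",im)
    for nm,lo,hi in(("yel",(20,120,120),(32,255,255)),("red",(0,170,120),(6,255,255)),("blue",(105,120,40),(128,255,255))):
        m,l,b=blobs(im,lo,hi);b=[x for x in b if (nm!="red" or x[1][4]<40)]
        print(n,nm,b[:8])
        if nm=="yel":
            i=max(b,key=lambda x:x[1][4])[0]; c=max(cv2.findContours((l==i).astype('uint8'),0,2)[0],key=len); print(cv2.minAreaRect(c))
t=a["top"][120:220,265:370];s=a["scene"][155:220,245:315]
cv2.imwrite("pics/ct.png",cv2.resize(t,None,fx=6,fy=6,interpolation=cv2.INTER_CUBIC))
cv2.imwrite("pics/cs.png",cv2.resize(s,None,fx=9,fy=9,interpolation=cv2.INTER_CUBIC))
g=np.hstack([a["top"][205:275,170:260],a["scene"][215:285,220:310]])
cv2.imwrite("pics/cg.png",cv2.resize(g,None,fx=4.4,fy=4.4,interpolation=cv2.INTER_CUBIC))
E
```

```text
scene yel [(13, [281, 188, 4, 7, 10], [283.4, 191.9]), (19, [374, 213, 3, 8, 8], [374.9, 216.5])]
((283.7000427246094, 191.6000213623047), (2.683281421661377, 6.708203315734863), 26.56505012512207)
scene red []
scene blue [(1, [247, 225, 10, 5, 30], [251.3, 227.4]), (2, [283, 225, 6, 4, 16], [285.5, 226.8]), (3, [284, 231, 1, 12, 12], [284.0, 236.5]), (4, [248, 233, 3, 16, 19], [249.1, 241.0])]
top yel [(1, [0, 0, 3, 5, 8], [0.9, 1.9]), (2, [7, 0, 55, 30, 513], [33.2, 10.2]), (4, [242, 0, 110, 84, 1475], [303.4, 38.4]), (5, [278, 0, 5, 7, 16], [279.8, 1.9]), (8, [282, 0, 12, 12, 39], [287.5, 5.3]), (9, [298, 0, 5, 3, 9], [300.2, 1.0]), (11, [304, 1, 11, 6, 18], [308.7, 2.9]), (14, [316, 0, 8, 7, 26], [320.2, 2.4])]
((401.5, 34.0), (68.0, 155.0), 90.0)
top red [(1, [319, 168, 3, 4, 10], [320.0, 169.2])]
top blue [(1, [194, 231, 13, 10, 74], [200.6, 236.1]), (2, [241, 242, 7, 7, 26], [244.2, 245.1])]
```

View pics/ct.png

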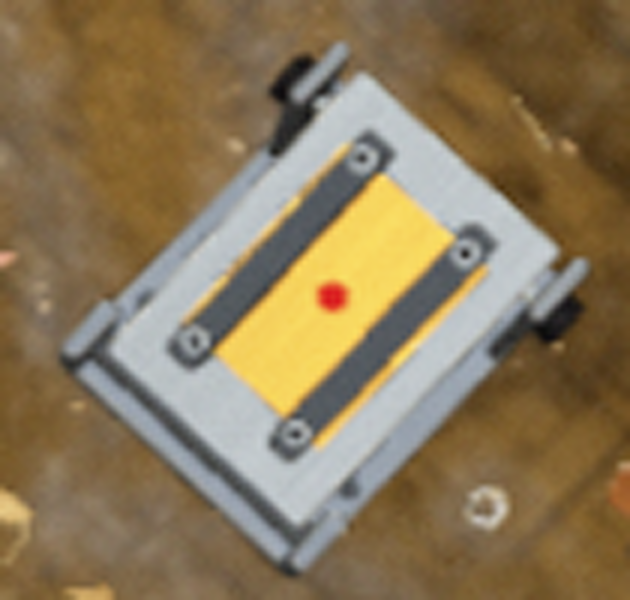

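View pics/cs.png

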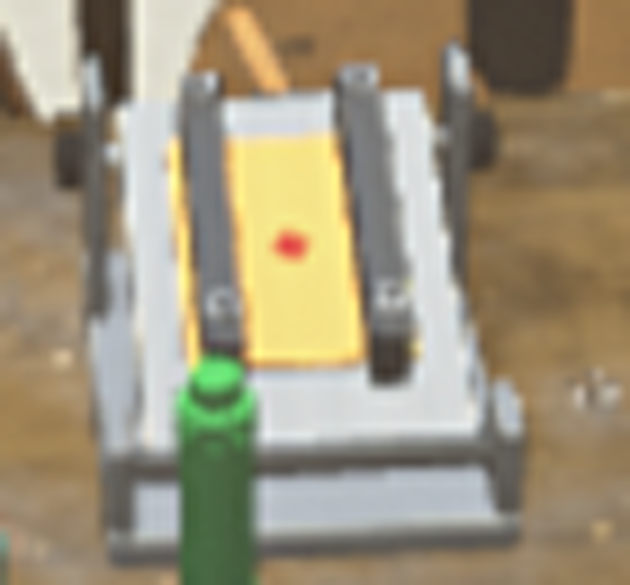

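View pics/cg.png

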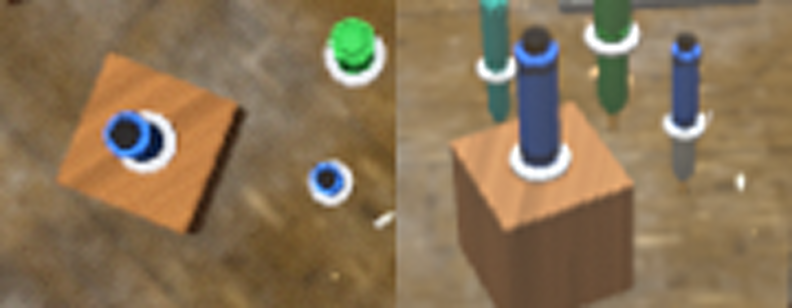

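The top crop shows the spot at (332,297) and four screw heads. The scene crop shows the same spot at (291,245). The gauge crop shows the cap and collar in both views. Next I triangulate.

Run:
```python
from h import *
f=lambda n,c,k,o:(n,(c[0]+.5)/k-.5+o[0],(c[1]+.5)/k-.5+o[1])
T=lambda c:f("top",c,6,(265,120)); S=lambda c:f("scene",c,9,(245,155))
P={}
for nm,t,s in[("spot",(332,297),(291,245)),("sFL",(365,157),(203,82)),("sFR",(466,251),(360,74)),("sNL",(194,342),(220,302)),("sNR",(294,433),(392,293)),
 ("pFL",(362,75),(122,97)),("pFR",(557,248),(422,93)),("pNL",(112,347),(133,445)),("pNR",(300,525),(474,437))]:
    x,r=tri([T(t),S(s)]);P[nm]=x;print(nm,x.round(1),np.round(r,1))
for k,h in(("s",24),("p",-4)):
    d=P[k+"FL"]+P[k+"FR"]-P[k+"NL"]-P[k+"NR"]; y=P[k+"FL"]+P[k+"NL"]-P[k+"FR"]-P[k+"NR"]
    n=np.cross(d,y);n/=np.linalg.norm(n);L=np.linalg.norm
    print(k,"tilt",np.arctan2(d[2],L(d[:2])),"yawx",np.arctan2(d[1],d[0]),"yaw y",np.arctan2(-y[0],y[1]),"ytilt",y[2]/L(y),"n",n,"len",L(d)/2,L(y)/2,"ctr",sum(P[k+q] for q in("FL","FR","NL","NR"))/4-h*n)
g=lambda c:f("top",c,4.4,(170,205)); gs=lambda c:f("scene",(c[0]-396,c[1]),4.4,(220,215))
for nm,t,s,z in(("cap",(126,130),(538,38),136),("collar",(145,142),(540,157),68)):
    x,r=tri([g(t),gs(s)]);print(nm,x.round(1),np.round(r,1),plane(*g(t),z).round(1),plane(*gs(s),z).round(1))
# others
u=lambda n,x,y,z:plane(n,x/1.5,y/1.5,z).round(0)
print("jar",u("top",296,219,64),"bottle",u("top",349,459,116),"green",u("top",376,330,60),"turq",u("top",346,298,45),"smallblue",u("top",367,371,40),"loupe",u("top",360,176,10))
print("green top",tri([("top",376/1.5,320/1.5),("scene",404/1.5,295/1.5)])); print("rackfront",u("top",275,298,0),u("top",215,252,100))
```

```text
spot [ 562.4 -423.7   56.1] [0.2 0.2]
sFL [ 600.3 -430.5   89.9] [0.1 0.1]
sFR [ 569.8 -461.1   90.5] [0.1 0.1]
sNL [ 546.  -377.1   68.3] [0.9 0.9]
sNR [ 515.7 -409.    68.5] [0.1 0.1]
pFL [ 632.6 -432.9   71.4] [0.5 0.5]
pFR [ 575.4 -495.2   66.9] [0.4 0.4]
pNL [ 552.4 -352.    32.9] [2.5 2.5]
pNR [ 491.  -414.8   30.6] [0.4 0.4]
s tilt 0.2806123952431913 yawx -0.77179681165736 yaw y -0.7720034657398235 ytilt -0.00821709474553869 n [-0.19292158  0.19884094  0.96085563] len 78.66181828165054 43.55390196047601 ctr [ 562.58580287 -424.18220584   56.21633258]
p tilt 0.3140971483789615 yawx -0.7750822447903406 yaw y -0.7581155690552952 ytilt 0.038894452396847606 n [-0.25006264  0.18584075  0.95022728] len 121.15483613076239 86.2345308198778 ctr [ 561.85679992 -422.99264224   54.26747706]
cap [ 431.9 -199.   132.7] [0.6 0.6] [ 432.1 -199.1  136. ] [ 428.5 -196.4  136. ]
collar [ 431.1 -198.    67.3] [0.3 0.3] [ 430.8 -198.3   68. ] [ 430.8 -197.2   68. ]
jar [ 608. -185.   64.] bottle [ 309. -258.  116.] green [ 463. -289.   60.] turq [ 506. -249.   45.] smallblue [ 412. -277.   40.] loupe [ 683. -266.   10.]
green top (array([ 468.9329597 , -289.78386879,  126.23360359]), [np.float64(0.05934533768369856), np.float64(0.059345337683562954)])
rackfront [ 513. -149.    0.] [557. -91. 100.]
```

```bash
python3 -m crank '[[[0,0,-1,0,0,0,85],[0,0,-1,0,0,0,85],[0,0,-1,0,0,0,85],[0,0,-1,0,0,0,85],[-0.74,-0.98,-1,0,0,0,85],[-0.74,-0.98,-1,0,0,0,85],[-0.74,-0.98,-1,0,0,0,85],[-0.74,-0.98,-1,0,0,0,85]]]' 50
python3 -m crank '[[[-0.74,-0.98,0,0,0,0,85],[-0.74,-0.98,0,0,0,0,85],[-0.74,-0.98,0,0,0,0,85],[-0.74,-0.98,0,0,0,0,85],[-0.74,-0.98,0,0,0,0,85],[-0.74,-0.98,0,0,0,0,85],[-0.74,-0.98,0,0,0,0,85],[-0.74,-0.98,0,0,0,0,85]]]'
python3 - <<'E'
from h import *
f=lambda n,c,k,o:(n,(c[0]+.5)/k-.5+o[0],(c[1]+.5)/k-.5+o[1])
T=lambda c:f("top",c,6,(265,120)); S=lambda c:f("scene",c,9,(245,155))
a,ra=tri([T((415,207)),S((283,137))]);b,rb=tri([T((251,384.5)),S((299.5,361))]);d=a-b
print(a,b,ra,rb,np.linalg.norm(d),"tilt",np.arcsin(d[2]/np.linalg.norm(d)),"yaw",np.arctan2(d[1],d[0]),(a+b)/2)
E
```

```text
time_s: 1.0
eef_pos: [172.6, 396.3, 432.2]
ee_rot: [-0.0, 0.118, 0.993, -0.0]
force: [0.6, 0.5, 0.5]
grip_width: 1.0
grip_force: 0.0
time_s: 1.8
eef_pos: [270.3, 171.1, 431.3]
ee_rot: [0.0, 0.119, 0.993, 0.0]
force: [-0.2, -0.7, -0.5]
grip_width: 0.994
grip_force: 0.0
[ 588.80345906 -449.93670214   67.93840456] [ 536.44201112 -397.92289871   43.0782653 ] [np.float64(0.5523889779275946), np.float64(0.5523889779274304)] [np.float64(0.8491967685144302), np.float64(0.8491967685143644)] 77.87928802059524 tilt 0.324899711758136 yaw -0.7820674579358724 [ 562.62273509 -423.92980043   55.50833493]
```

```bash
python3 -m crank '[[[-0.75,-0.99,0,0,0,0,85],[-0.75,-0.99,0,0,0,0,85],[-0.75,-0.99,0,0,0,0,85],[-0.75,-0.99,0,0,0,0,85],[-0.75,-0.99,0,0,0,0,85],[-0.75,-0.99,0,0,0,0,85],[-0.75,-0.99,0,0,0,0,85],[-0.75,-0.99,0,0,0,0,85]]]'
python3 -m crank '[[[-0.75,-0.98,0,0,0,0,85],[-0.75,-0.98,0,0,0,0,85],[-0.75,-0.98,0,0,0,0,85],[-0.75,-0.98,0,0,0,0,85],[-0.73,-0.97,0,0,0,0,85],[0,0,1,0,0,0,60],[0,0,1,0,0,0,60],[0,0,1,0,0,0,60]]]'
python3 -m crank '[[[0,0,1,0,0,0,60],[0,0,1,0,0,0,60],[0,0,1,0,0,0,60],[0,0,1,0,0,0,60],[0,0,1,0,0,0,60],[0,0,0.3,0,0,0,60],[0,0,0,0,0,0,60],[0,0,0,0,0,0,60]]]'
python3 - <<'E'
from h import *
im=capture("top");cv2.imwrite("pics/t1.png",cv2.resize(im[120:280,140:375],None,fx=3.4,fy=3.4,interpolation=cv2.INTER_CUBIC))
print(sense()["joints"].round(2))
E
```

```text
time_s: 2.6
eef_pos: [369.5, -56.9, 431.2]
ee_rot: [0.0, 0.119, 0.993, 0.0]
force: [0.5, 1.3, 0.7]
grip_width: 0.995
grip_force: 0.0
time_s: 3.4
eef_pos: [431.1, -196.5, 355.1]
ee_rot: [-0.0, 0.119, 0.993, 0.0]
force: [0.7, -0.2, 0.0]
grip_width: 0.701
grip_force: 0.0
time_s: 4.2
eef_pos: [431.5, -196.6, 224.9]
ee_rot: [0.001, 0.119, 0.993, -0.0]
force: [1.0, -0.2, 1.3]
grip_width: 0.702
grip_force: 0.0
[-0.68  0.21  1.65 -0.    1.28 -2.01]
```

View pics/t1.png

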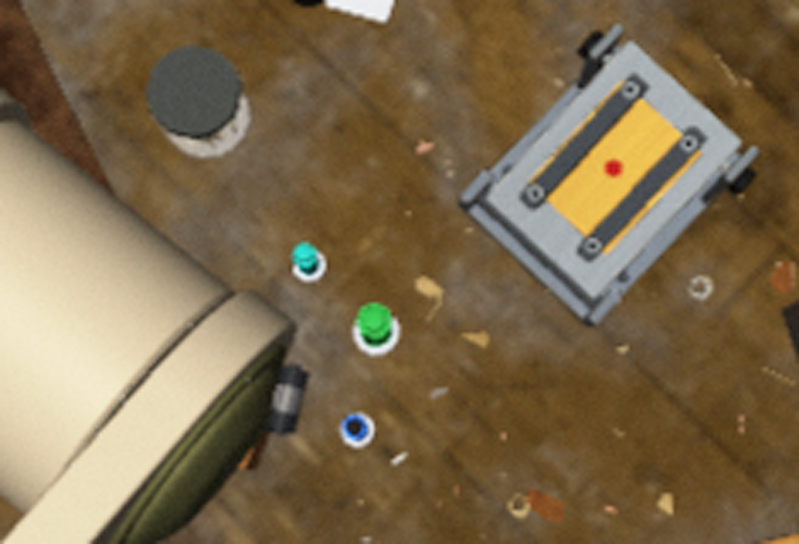

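The arm hides the stand in the top view, but the path down is clear. Descend and grip.

```bash
python3 -m crank '[[[0,-0.05,1,0,0,0,60],[0,0,1,0,0,0,60],[0,0,1,0,0,0,60],[0,0,1,0,0,0,60],[0,0,1,0,0,0,60],[0,0,0.5,0,0,0,60],[0,0,0.25,0,0,0,60],[0,0,0,0,0,0,60]]]' 50
python3 -m crank '[[[0,0,0,0,0,0,0],[0,0,0,0,0,0,0],[0,0,0,0,0,0,0],[0,0,0,0,0,0,0],[0,0,0,0,0,0,0],[0,0,0,0,0,0,0],[0,0,0,0,0,0,0],[0,0,0,0,0,0,0]]]' 50
```

```text
time_s: 5.05
eef_pos: [431.1, -197.8, 80.3]
ee_rot: [0.0, 0.119, 0.993, -0.0]
force: [-1.2, -0.5, 0.7]
grip_width: 0.703
grip_force: 0.0
time_s: 5.85
eef_pos: [431.2, -197.8, 80.8]
ee_rot: [0.001, 0.119, 0.993, -0.0]
force: [-0.7, 1.0, 4.9]
grip_width: 0.201
grip_force: 48.6
```

```bash
python3 -m crank '[[[0,0,-0.3,0,0,0,0],[0,0,-0.7,0,0,0,0],[0,0,-1,0,0,0,0],[0,0,-1,0,0,0,0],[0,0,-1,0,0,0,0],[0,0,-1,0,0,0,0],[0,0,-1,0,0,0,0],[0,0,-1,0,0,0,0]]]' 60
python3 - <<'E'
from h import *
s=capture("scene");t=capture("top");cv2.imwrite("pics/s2raw.png",s);cv2.imwrite("pics/t2raw.png",t)
p=sense()["eef_pos"];print(p)
u,v=map(int,proj("scene",p)); print(u,v)
cv2.imwrite("pics/s2.png",cv2.resize(s[v-60:v+90,u-100:u+100],None,fx=4,fy=4,interpolation=cv2.INTER_CUBIC))
E
```

```text
time_s: 6.65
eef_pos: [430.6, -197.3, 256.5]
ee_rot: [0.0, 0.119, 0.993, 0.0]
force: [-0.4, 0.2, -1.6]
grip_width: 0.191
grip_force: 58.5
[ 431.63022549 -198.1001657   258.22807315]
248 163
```

View pics/s2.png

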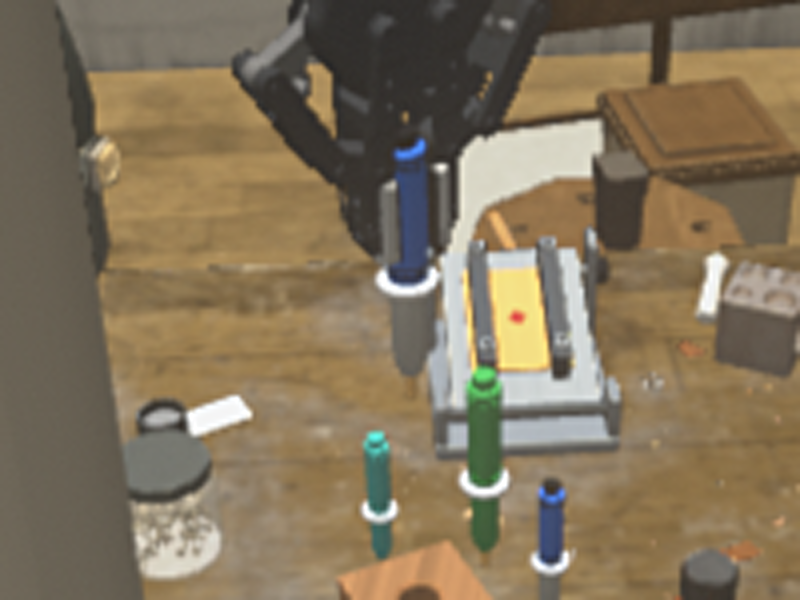

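The gauge is held upright, clear of the stand (tip about (410,398) in the crop). I'll check its lean in the hand and refine the plate slope with sub-pixel edge profiles.

Run:
```python
from h import *
from scipy.ndimage import map_coordinates as mc
p=np.array([431.6,-198.1,258.2])
for nm,o in(("cap",55),("collar",-15),("tip",-75)):
    q=p+[0,0,o];print(nm,proj("scene",q).round(1),"crop",((proj("scene",q)-[148,103])*4).round(0))
s=cv2.imread("pics/scene.raw.png").astype(float);t=cv2.imread("pics/top.raw.png").astype(float)
C=np.array([562.4,-423.8,56.0])
# red spot centroids
for n,im in(("top",t),("scene",s)):
    u,v=proj(n,C).astype(int);w=im[v-6:v+7,u-6:u+7];k=np.clip(w[...,2]-w[...,1]-90,0,None);y,x=np.mgrid[-6:7,-6:7];print(n,"spot",u+(k*x).sum()/k.sum(),v+(k*y).sum()/k.sum(),k.max())
yaw=-.775;x=np.array([np.cos(yaw),np.sin(yaw),0]);yy=np.array([-x[1],x[0],0])
# along the slope line: sample R-B, as a function of pixel
for n,im in(("top",t),("scene",s)):
  for off in(-6,0,6):
    D=np.array([*(x[:2]*np.cos(.29)),np.sin(.29)]);g=np.arange(-52,52.1,1.)
    px=np.array([proj(n,C+D*a+yy*off) for a in g]);val=mc(im[...,2]-im[...,0],[px[:,1],px[:,0]],order=1);R=mc(im[...,2],[px[:,1],px[:,0]],order=1)
    br=np.median(val);f=[]
    for rng in(range(0,30),range(74,104)):
        for i in rng:
            if (val[i]-br/2)*(val[i+1]-br/2)<0:f.append(round(float(g[i]+(br/2-val[i])/(val[i+1]-val[i])),2))
    print(n,off,br,f)
    if off==0:print(np.c_[g,val,R][[*range(4,24,2)]].round(0).tolist())
```

```text
cap [247.8 133.3] crop [399. 121.]
collar [249.3 171.6] crop [405. 274.]
tip [250.4 201. ] crop [410. 392.]
top spot 319.9132530120482 169.02168674698794 93.0
scene spot 276.7803738317757 181.7710280373832 64.0
top -6 152.07529118784254 [-39.4, 40.07]
top 0 151.58205344209074 [-39.27, 39.96]
[[-48.0, -10.0, 191.0], [-46.0, -9.0, 191.0], [-44.0, -10.0, 192.0], [-42.0, -6.0, 193.0], [-40.0, 42.0, 211.0], [-38.0, 128.0, 240.0], [-36.0, 152.0, 247.0], [-34.0, 152.0, 246.0], [-32.0, 153.0, 245.0], [-30.0, 154.0, 245.0]]
top 6 151.463718259693 [-39.54, 40.16]
scene -6 109.0 [-42.74, 39.58]
scene 0 108.28371468268763 [-42.7, 39.71]
[[-48.0, -7.0, 214.0], [-46.0, -4.0, 206.0], [-44.0, 11.0, 198.0], [-42.0, 77.0, 215.0], [-40.0, 107.0, 233.0], [-38.0, 113.0, 250.0], [-36.0, 110.0, 247.0], [-34.0, 109.0, 246.0], [-32.0, 109.0, 245.0], [-30.0, 109.0, 245.0]]
scene 6 108.1319183314165 [-42.28, 39.78]
```

Run:
```python
from h import *
print(tri([("top",319.91,169.02),("scene",276.78,181.77)]))
s=capture("scene");cv2.imwrite("pics/s3raw.png",s);st=sense();p=st["eef_pos"];print(p,st["ee_rot"])
h=cv2.cvtColor(s,cv2.COLOR_BGR2HSV).astype(int)
for v in range(132,206,2):
    r=range(236,266);b=[u for u in r if 100<=h[v,u,0]<=130 and h[v,u,1]>120]
    w=[u for u in r if h[v,u,1]<40 and h[v,u,2]>190]
    g=[u for u in r if h[v,u,1]<50 and 60<h[v,u,2]<=170]
    q=lambda a:(a[0],a[-1],len(a)) if a else None
    print(v,q(b),q(w),q(g))
cv2.imwrite("pics/s3.png",cv2.resize(s[128:208,218:288],None,fx=7.4,fy=7.4,interpolation=cv2.INTER_CUBIC))
for nm,o in(("cap",55),("bluetop",47),("grip",19),("collarbot",-17),("barrelbot",-51),("tip",-75)):print(nm,proj("scene",p+[0,0,o]).round(1))
```

```text
(array([ 562.6175247 , -423.69181762,   56.07043659]), [np.float64(0.28363837978615575), np.float64(0.2836383797860453)])
[ 431.06778712 -197.72565605  256.09528926] [ 1.03857102e-03  1.18605519e-01  9.92940676e-01 -6.83134333e-04]
132 None None (252, 255, 4)
134 None None (248, 255, 7)
136 None None (254, 265, 4)
138 (251, 253, 3) (264, 265, 2) (236, 263, 6)
140 (246, 253, 8) (264, 265, 2) (236, 263, 5)
142 None (263, 265, 3) (253, 262, 6)
144 None (257, 265, 5) (243, 262, 7)
146 (247, 249, 3) (263, 265, 3) (245, 262, 7)
148 (248, 248, 1) (263, 265, 3) (242, 262, 10)
150 (248, 248, 1) (263, 265, 3) (236, 262, 12)
152 (248, 248, 1) (263, 265, 3) (236, 262, 14)
154 None (263, 265, 3) (242, 262, 11)
156 None (262, 265, 4) (236, 261, 14)
158 None (262, 265, 4) (238, 261, 15)
160 None (261, 265, 5) (236, 260, 17)
162 None (260, 265, 6) (242, 259, 10)
164 None (260, 264, 5) (242, 265, 11)
166 None (260, 263, 4) (242, 265, 12)
168 None (255, 263, 7) (243, 265, 7)
170 None (242, 263, 11) (247, 265, 5)
172 None (242, 262, 12) (257, 257, 1)
174 None (244, 263, 16) (243, 258, 4)
176 None (259, 263, 5) (243, 258, 15)
178 None (259, 263, 5) (245, 258, 13)
180 None (259, 263, 5) (246, 256, 11)
182 None (260, 263, 4) (246, 258, 13)
184 None (260, 264, 5) (246, 257, 12)
186 None (260, 264, 5) (246, 259, 13)
188 None (260, 264, 5) (246, 259, 13)
190 None (260, 264, 5) (246, 256, 11)
192 None (256, 264, 7) (247, 254, 8)
194 None (256, 264, 5) (248, 252, 5)
196 None (261, 265, 5) (255, 255, 1)
198 None (257, 264, 5) (255, 260, 2)
200 None (261, 263, 3) (255, 260, 4)
202 None (261, 263, 3) (256, 264, 3)
204 None (261, 263, 3) (256, 264, 4)
cap [247.9 134.7]
bluetop [248.1 139.3]
grip [248.7 154.9]
collarbot [249.5 173.9]
barrelbot [250.1 190.8]
tip [250.6 202.2]
```

View pics/s3.png

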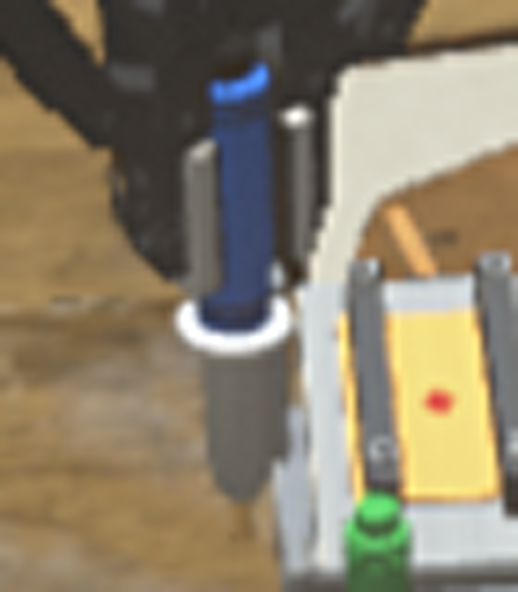

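```bash
for i in 1; do python3 -m crank '[[[0,0,0,0,0,0.9375,0],[0,0,0,0,0,0.9375,0],[0,0,0,0,0,0.9375,0],[0,0,0,0,0,0.9375,0],[0,0,0,0,0,0.9375,0],[0,0,0,0,0,0.9375,0],[0,0,0,0,0,0.9375,0],[0,0,0,0,0,0.9375,0]]]'
python3 -m crank '[[[0,0,0,0,0,0.9375,0],[0,0,0,0,0,0.9375,0],[0,0,0,0,0,0.9375,0],[0,0,0,0,0,0.9375,0],[0,0,0,0,0,0.9375,0],[0,0,0,0,0,0.9375,0],[0,0,0,0,0,0.9375,0],[0,0,0,0,0,0.9375,0]]]'
python3 -m crank '[[[0,0,0,0,0,0.9375,0],[0,0,0,0,0,0.9375,0],[0,0,0,0,0,0.9375,0],[0,0,0,0,0,0.9375,0],[0,0,0,0,0,0.9375,0],[0,0,0,0,0,0.9375,0],[0,0,0,0,0,0.9375,0],[0,0,0,0,0,0.9375,0]]]'; done
python3 - <<'E'
from h import *
a=cv2.imread("pics/s3raw.png");st=sense();print(st["eef_pos"],st["ee_rot"],st["joints"].round(2))
s=capture("scene");cv2.imwrite("pics/s4raw.png",s)
g=np.hstack([i[128:208,225:275] for i in(a,s)])
cv2.imwrite("pics/s4.png",cv2.resize(g,None,fx=7.4,fy=7.4,interpolation=cv2.INTER_CUBIC))
print("stand pred",proj("scene",[431.3,-198.2,136]),proj("scene",[431.3,-198.2,68]), "obs",220+(142.5/4.4)-.5,220+144.5/4.4-.5)
# axis via edges: per-row blue-minus-other centroid in collar-white & barrel
for nm,im in(("0",a),("180",s)):
    f=im.astype(float)
    d=np.clip(f[...,0]-f[...,2]-15,0,None)[132:172,238:264];r=d.sum(1);ok=r>60
    c=(d*np.arange(238,264)).sum(1)/np.maximum(r,1);y=np.arange(132,172)
    print(nm,[(int(a_),round(b_,1)) for a_,b_ in zip(y[ok],c[ok])][::3],np.polyfit(y[ok],c[ok],1))
E
```

```text
time_s: 7.6
eef_pos: [430.3, -197.2, 253.7]
ee_rot: [-0.001, 0.601, 0.799, 0.0]
force: [0.5, -0.0, -1.3]
grip_width: 0.195
grip_force: 58.4
time_s: 8.4
eef_pos: [430.4, -197.2, 253.6]
ee_rot: [-0.001, 0.92, 0.391, -0.001]
force: [0.6, 0.2, -0.6]
grip_width: 0.193
grip_force: 58.4
time_s: 9.2
eef_pos: [430.4, -197.2, 253.7]
ee_rot: [-0.001, 0.993, -0.121, -0.001]
force: [-0.0, 0.4, -1.1]
grip_width: 0.195
grip_force: 58.4
[ 430.36617751 -197.17026093  253.66462175] [-6.75223053e-04  9.92613160e-01 -1.21315410e-01 -1.10895421e-03] [-0.68  0.18  1.61 -0.    1.36  1.14]
stand pred [251.427499  222.1312806] [252.50532099 249.92701392] obs 251.88636363636363 252.3409090909091
0 [(137, np.float64(252.7)), (140, np.float64(249.3)), (144, np.float64(250.3)), (147, np.float64(250.1)), (150, np.float64(250.4)), (153, np.float64(250.4)), (156, np.float64(250.6)), (159, np.float64(250.9)), (162, np.float64(251.0)), (165, np.float64(250.8)), (168, np.float64(248.9))] [-1.28674360e-02  2.52246015e+02]
180 [(139, np.float64(252.1)), (142, np.float64(249.4)), (147, np.float64(250.4)), (150, np.float64(250.2)), (153, np.float64(250.4)), (156, np.float64(250.4)), (159, np.float64(250.6)), (162, np.float64(250.6)), (165, np.float64(250.9)), (168, np.float64(250.9))] [1.17968457e-02 2.48641225e+02]
```

View pics/s4.png

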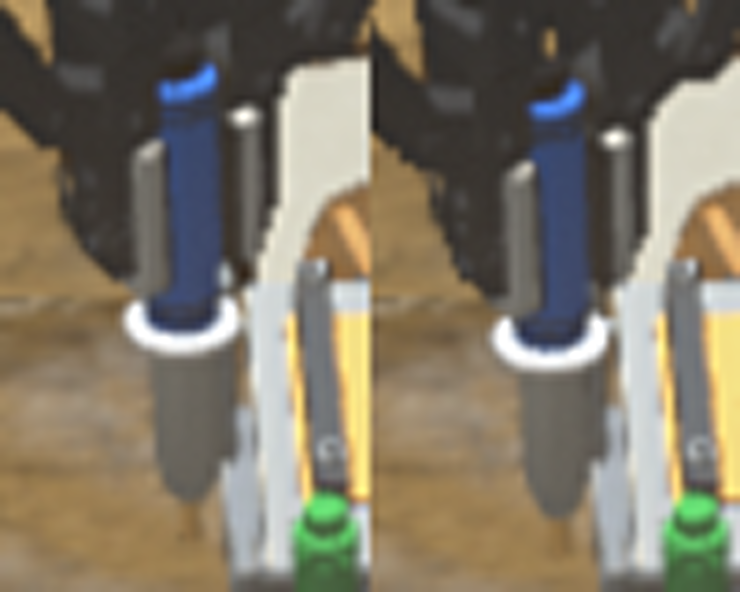

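The two views, before and after the half turn, show the same axis. So the gauge sits on the tool axis with under half a degree of lean. Working out the approach now.

```bash
cat > go.py <<'E'
import sys
from h import *
from scipy.spatial.transform import Rotation as Ro
def todo(dist,spot=(562.6,-423.7,56.1),t=.285,yaw=-.775,off=74.5):
    # remaining move for tip at dist above spot
    n=np.array([-np.sin(t)*np.cos(yaw),-np.sin(t)*np.sin(yaw),np.cos(t)])
    st=sense();q=st["ee_rot"];R=Ro.from_quat([q[1],q[2],q[3],q[0]])
    z=R.as_matrix()[:,2];ax=np.cross(z,-n);s=np.linalg.norm(ax);rv=ax/max(s,1e-9)*np.arctan2(s,z@-n)
    R2=Ro.from_rotvec(rv)*R;g=np.array(spot)+n*(off+dist);d=g-st["eef_pos"]
    print("pos",st["eef_pos"].round(1),"goal",g.round(1),"F",st["force"].round(1),"t",st["time_s"],"grip",st["grip_force"])
    print("turn units(tool)",(np.degrees(R.inv().apply(rv))/8).round(3),"deg",np.degrees(np.linalg.norm(rv)).round(2))
    print("shift units, tool now",(R.inv().apply(d)/25).round(3),"tool after turn",(R2.inv().apply(d)/25).round(3))
    print("axis err mm at tip:",(d-n*(d@n)).round(2),"along n",(d@n).round(2))
if __name__=="__main__": todo(float(sys.argv[1]))
E
python3 go.py 120
```

```text
pos [ 430.4 -197.2  253.7] goal [ 523.5 -385.4  242.8] F [-0.6  0.4 -0.2] t 9.25 grip 58.421523571014404
turn units(tool) [-1.032  1.783  0.   ] deg 16.48
shift units, tool now [5.472 6.377 0.418] tool after turn [5.088 6.155 2.65 ]
axis err mm at tip: [  79.86 -175.23   52.64] along n -66.24
```

```bash
python3 -m crank '[[[0.6,0.8,0,0,0,0,0],[0.7,0.8,0,0,0,0,0],[0.7,0.8,0,0,0,0,0],[0.7,0.8,0.05,0,0,0,0],[0.7,0.8,0.05,0,0,0,0],[0.7,0.8,0.1,0,0,0,0],[0.7,0.8,0.1,0,0,0,0],[0.67,0.78,0.1,0,0,0,0]]]'
python3 -m crank '[[[0,0,0,-0.258,0.446,0,0],[0,0,0,-0.258,0.446,0,0],[0,0,0,-0.258,0.446,0,0],[0,0,0,-0.258,0.446,0,0],[0,0,0,0,0,0,0],[0,0,0,0,0,0,0],[0,0,0,0,0,0,0],[0,0,0,0,0,0,0]]]'
python3 go.py 60
```

```text
time_s: 10.05
eef_pos: [526.3, -385.5, 243.4]
ee_rot: [-0.001, 0.993, -0.117, -0.001]
force: [-1.2, -0.1, -1.0]
grip_width: 0.193
grip_force: 58.6
time_s: 10.85
eef_pos: [526.4, -385.0, 244.7]
ee_rot: [0.086, 0.983, -0.117, 0.114]
force: [-0.2, 0.3, -1.0]
grip_width: 0.194
grip_force: 58.6
pos [ 526.4 -385.   244.7] goal [ 535.6 -397.2  185.2] F [-0.2  0.3 -1. ] t 10.85 grip 58.6274778842926
turn units(tool) [-0.016 -0.023  0.   ] deg 0.23
shift units, tool now [-0.13   0.038  2.454] tool after turn [-0.122  0.033  2.454]
axis err mm at tip: [-3.1  -0.13 -0.62] along n -61.36
```

```bash
python3 -m crank '[[[-0.06,0.02,0.4,-0.016,-0.023,0,0],[-0.06,0.02,0.6,0,0,0,0],[0,0,0.7,0,0,0,0],[0,0,0.7,0,0,0,0],[0,0,0.5,0,0,0,0],[0,0,0.35,0,0,0,0],[0,0,0,0,0,0,0],[0,0,0,0,0,0,0]]]'
python3 go.py 40
python3 - <<'E'
from h import *
a=capture("scene")[130:215,240:320];b=capture("top")[115:215,260:370]
cv2.imwrite("pics/v5.png",np.hstack([cv2.resize(a,(416,442),interpolation=cv2.INTER_CUBIC),cv2.resize(b,(380,442) if 0 else (384,442),interpolation=cv2.INTER_CUBIC)]))
n=np.array([-.2008,.1967,.9597]);S=np.array([562.6,-423.7,56.1])
for h in(0,20,40,54,98,130):
    p=(proj("scene",S+n*h)-[240,130]+.5)*5.2; print(h,p.round(0))
E
```

```text
time_s: 11.65
eef_pos: [539.6, -401.2, 166.9]
ee_rot: [0.087, 0.983, -0.118, 0.113]
force: [-0.6, -0.0, -0.4]
grip_width: 0.193
grip_force: 58.6
pos [ 539.6 -401.2  166.9] goal [ 539.6 -401.2  166. ] F [-0.6 -0.  -0.4] t 11.65 grip 58.6272668838501
turn units(tool) [ 0.006 -0.01   0.   ] deg 0.09
shift units, tool now [-0.01  -0.007  0.034] tool after turn [-0.01  -0.007  0.034]
axis err mm at tip: [-0.19  0.22 -0.09] along n -0.85
0 [194. 272.]
20 [196. 244.]
40 [197. 215.]
54 [198. 194.]
98 [202. 125.]
130 [204.  71.]
```

View pics/v5.png

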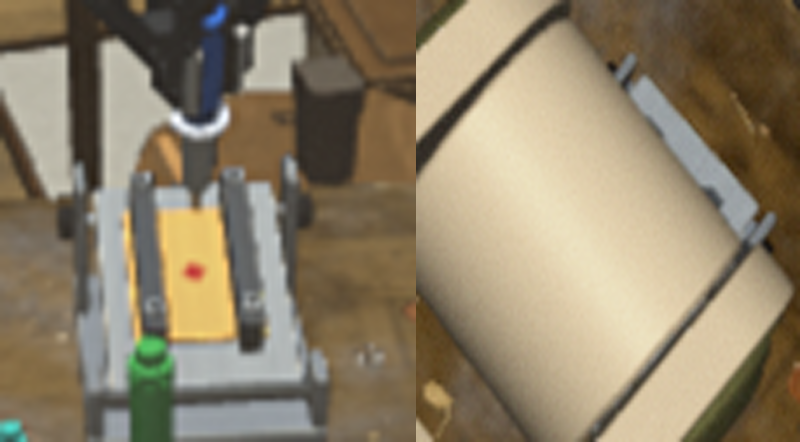

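The tip (197,~208) hangs over the gap, and the collar (200,120) is where predicted. Descending between the bars.

```bash
cat > f.py <<'E'
from h import *
F=[];P=[]
for i in range(6):
    capture("scene");s=sense();F.append(s["force"]);P.append(s["eef_pos"])
n=np.array([-.2008,.1967,.9597]);F=np.array(F)
print("Fn",(F@n).round(2),"mean",F.mean(0).round(2),(F@n).mean().round(2),"h",((np.mean(P,0)-[562.6,-423.7,56.1])@n-74.5).round(2))
E
python3 f.py
python3 -m crank '[[[0,0,0.3,0,0,0,0],[0,0,0.3,0,0,0,0],[0,0,0.3,0,0,0,0],[0,0,0.2,0,0,0,0],[0,0,0.2,0,0,0,0],[0,0,0.1,0,0,0,0],[0,0,0,0,0,0,0],[0,0,0,0,0,0,0]]]'
python3 go.py 5; python3 f.py
```

```text
Fn [-1.14 -0.49 -0.2  -1.49 -0.68 -1.24] mean [-0.09  0.13 -0.96] -0.87 h 41.08
time_s: 12.85
eef_pos: [546.7, -408.1, 133.2]
ee_rot: [0.087, 0.983, -0.118, 0.113]
force: [0.3, -0.2, -0.5]
grip_width: 0.194
grip_force: 58.6
pos [ 546.7 -408.1  133.2] goal [ 546.6 -408.1  132.4] F [ 0.3 -0.2 -0.5] t 12.85 grip 58.62694501876831
turn units(tool) [ 0.005 -0.01  -0.   ] deg 0.09
shift units, tool now [-0.009 -0.005  0.029] tool after turn [-0.009 -0.005  0.029]
axis err mm at tip: [-0.18  0.17 -0.07] along n -0.73
Fn [-0.56 -0.52 -0.53 -1.12 -0.49 -0.15] mean [-0.01 -0.12 -0.56] -0.56 h 5.8
```

```bash
python3 -m crank '[[[0,0,0.08,0,0,0,0],[0,0,0.08,0,0,0,0],[0,0,0.08,0,0,0,0],[0,0,0,0,0,0,0],[0,0,0,0,0,0,0],[0,0,0,0,0,0,0],[0,0,0,0,0,0,0],[0,0,0,0,0,0,0]]]'
python3 f.py
python3 -m crank '[[[0,0,0.08,0,0,0,0],[0,0,0.08,0,0,0,0],[0,0,0,0,0,0,0],[0,0,0,0,0,0,0],[0,0,0,0,0,0,0],[0,0,0,0,0,0,0],[0,0,0,0,0,0,0],[0,0,0,0,0,0,0]]]'
python3 f.py
python3 - <<'E'
from h import *
s=capture("scene").astype(int);o=cv2.imread("pics/scene.raw.png").astype(int)
for im in(o,s):print((im[172:188,268:286,2]-im[172:188,268:286,1]))
E
```

```text
time_s: 13.95
eef_pos: [547.8, -409.2, 127.3]
ee_rot: [0.087, 0.983, -0.118, 0.113]
force: [-0.5, 1.5, 0.0]
grip_width: 0.199
grip_force: 58.6
Fn [0.02 0.98 0.39 0.64 0.67 1.38] mean [-0.38  0.63  0.5 ] 0.68 h -0.43
time_s: 15.05
eef_pos: [548.6, -410.0, 123.4]
ee_rot: [0.087, 0.983, -0.118, 0.113]
force: [-0.8, 0.7, 0.8]
grip_width: 0.201
grip_force: 58.7
Fn [0.92 0.56 1.05 1.02 1.11 0.51] mean [-0.17  0.65  0.73] 0.86 h -4.44
[[ -2   9  45  19  17  17  15  16  17  17  18  18  16  21  49  10  -2  -1]
 [ -1  10  41  19  17  16  16  15  17  17  18  18  15  17  36  17  -1  -1]
 [ -3   6  41  20  17  17  16  15  16  18  18  17  15  15  26  20  -1  -1]
 [ -2   4  37  21  17  17  16  15  16  17  17  17  15  15  25  25  -1  -2]
 [ -2   1  33  21  18  18  16  15  16  18  17  17  16  14  24  33   2  -3]
 [ -3  -1  30  21  17  18  16  15  17  18  18  18  17  15  24  37   6  -4]
 [ -2  -2  23  34  19  17  16  15  15  16  16  17  16  15  24  39   6  -3]
 [ -1  -3  18  42  19  17  16  13  13  14  14  16  16  14  21  49  10  -2]
 [ -2  -2  12  46  19  16  15  16  48  47  24  15  15  15  17  38  1
[... 1033 characters left out ...]
 40  33  41  28   1  -4]
 [ -4  -4  11  44  36  34  40  31   5   3  24  42  34  32  39  36   5  -4]
 [ -3  -3   7  37  37  33  35  44  20  21  50  37  32  32  35  49  10  -3]
 [ -3  -4   5  35  38  34  37  60  52  41  77  60  33  31  33  46  12  -3]
 [ -3  -3   5  35  39  33  42  84 109 110 107  63  33  31  34  44  15   0]
 [ -3  -4   3  30  39  34  36  54  84 102  86  42  33  33  34  43  17  -1]
 [ -3  -3   2  27  40  34  33  34  41  48  46  32  33  34  33  42  23   2]
 [ -4  -4  -1  24  41  35  35  34  32  33  33  33  34  34  34  41  27   3]
 [ -3  -4  -3  21  42  36  35  34  34  33  34  35  35  34  34  40  36   5]
 [ -4  -5  -4  14  48  36  35  35  34  33  34  34  33  34  33  38  39   7]]
```

```bash
sed -i 's/range(6)/range(16)/' f.py; python3 f.py
python3 -m crank '[[[0,0,-0.08,0,0,0,0],[0,0,-0.08,0,0,0,0],[0,0,-0.08,0,0,0,0],[0,0,-0.08,0,0,0,0],[0,0,0,0,0,0,0],[0,0,0,0,0,0,0],[0,0,0,0,0,0,0],[0,0,0,0,0,0,0]]]'
python3 f.py
```

```text
Fn [1.43 2.32 0.24 1.32 0.99 0.79 1.31 1.44 0.88 0.71 1.46 1.36 1.16 1.45
 1.5  1.62] mean [-0.72  0.53  1.04] 1.25 h -4.46
time_s: 17.0
eef_pos: [547.0, -408.4, 130.9]
ee_rot: [0.087, 0.983, -0.118, 0.113]
force: [0.4, -0.1, -0.7]
grip_width: 0.19
grip_force: 58.7
Fn [-0.91 -1.22 -1.21 -0.38 -0.56 -1.25 -0.89 -0.72 -1.83 -0.67 -0.92 -1.
 -1.68 -0.68 -1.14 -1.16] mean [ 0.01  0.15 -1.09] -1.01 h 3.52
```

```bash
python3 go.py -6
python3 -m crank '[[[0,0,0.08,0,0,0,0],[0,0,0.08,0,0,0,0],[0,0,0.08,0,0,0,0],[0,0,0.08,0,0,0,0],[0,0,0.06,0,0,0,0],[0,0,0,0,0,0,0],[0,0,0,0,0,0,0],[0,0,0,0,0,0,0]]]'
sed -i 's/range(16)/range(30)/' f.py; python3 f.py; python3 go.py -6
python3 - <<'E'
from h import *
s=capture("scene").astype(int);print((s[172:188,268:286,2]-s[172:188,268:286,1]))
E
```

```text
pos [ 547.  -408.4  131. ] goal [ 548.8 -410.2  121.8] F [ 0.1  0.  -1.2] t 17.8 grip 58.6960369348526
turn units(tool) [ 0.004 -0.007  0.   ] deg 0.07
shift units, tool now [-0.004 -0.003  0.382] tool after turn [-0.003 -0.003  0.382]
axis err mm at tip: [-0.06  0.09 -0.03] along n -9.56
time_s: 18.6
eef_pos: [548.9, -410.3, 122.1]
ee_rot: [0.087, 0.983, -0.118, 0.113]
force: [0.0, 0.6, 1.3]
grip_width: 0.2
grip_force: 58.7
Fn [2.26 1.58 1.03 1.27 2.26 1.56 2.69 1.41 1.64 1.84 0.84 1.62 1.54 1.57
 1.52 2.42 2.16 1.61 1.52 1.81 1.91 0.67 2.29 1.74 2.52 2.03 1.46 2.04
 1.59 2.62] mean [-0.45  0.54  1.64] 1.77 h -5.93
pos [ 548.9 -410.3  121.9] goal [ 548.8 -410.2  121.8] F [-0.3  0.7  2.5] t 20.1 grip 58.72167706489563
turn units(tool) [ 0.004 -0.007 -0.   ] deg 0.06
shift units, tool now [-0.003 -0.002  0.001] tool after turn [-0.003 -0.002  0.001]
axis err mm at tip: [-0.06  0.07 -0.03] along n -0.03
[[ -2   6  35  39  35  43  17   2   3   3   2   3  26  44  37   7  -5  -2]
 [ -4   6  35  38  35  43  17   0   1   3   1   4  26  40  48  11  -3  -3]
 [ -3   3  31  39  35  43  17   1  
[... 315 characters left out ...]
 42  34  41  29   2  -5]
 [ -4  -4  13  44  37  34  41  23   2   0  15  38  35  32  38  37   6  -4]
 [ -3  -4   7  39  37  34  36  43  17  12  38  41  33  32  36  48  11  -4]
 [ -3  -4   5  35  37  33  38  60  53  40  77  61  33  31  34  46  13  -3]
 [ -3  -3   6  35  39  34  42  84 110 110 107  62  32  32  34  45  15  -1]
 [ -3  -3   3  30  40  35  35  54  83 102  87  41  33  33  33  43  18  -1]
 [ -4  -3   1  28  41  34  33  34  42  48  46  33  33  34  34  42  24   0]
 [ -3  -3  -1  24  40  36  35  34  32  33  33  33  34  34  33  40  28   3]
 [ -4  -3  -2  21  41  36  35  33  33  34  34  35  34  34  33  39  36   5]
 [ -5  -5  -4  14  47  36  36  35  34  33  34  34  35  34  34  38  40   7]]
```

Force puts the plunger at about 5.9 mm, and the tip sits laterally on the spot. One numeric check of the position up the slope.

Run:
```python
from h import *
s=capture("scene");S=np.array([562.6,-423.7,56.1]);n=np.array([-.2008,.1967,.9597]);x=np.array([.7144*.9597,-.6997*.9597,.2811])
print("spot pred",proj("scene",S),"obs 276.78 181.77"," per mm upslope",proj("scene",S+x)-proj("scene",S)," per mm n",proj("scene",S+n)-proj("scene",S))
h=cv2.cvtColor(s,cv2.COLOR_BGR2HSV)
def rim(im,pc):
    u,v=pc.astype(int);w=im[v-8:v+9,u-12:u+13].min(2).astype(float)
    m=(w>165).astype('uint8');k,l,st,c=cv2.connectedComponentsWithStats(m)
    for i in range(1,k):
        if st[i][4]>12:print("  comp",st[i]+[u-12,v-8,0,0,0])
pc=proj("scene",S+n*54);print("now collar pred",pc);rim(s,pc)   # collar mid at 60-5.9
pc=proj("scene",[430.4,-197.2,253.7-14.5]);print("s4 collar pred",pc);rim(cv2.imread("pics/s4raw.png"),pc)
pc=proj("scene",[431.3,-198.2,66]);print("stand collar pred",pc);rim(cv2.imread("pics/scene.raw.png"),pc)
```

```text
spot pred [276.90312372 181.77201183] obs 276.78 181.77  per mm upslope [-0.03410831 -0.3094641 ]  per mm n [ 0.01269146 -0.26628308]
now collar pred [277.61878171 166.75658787]
  comp [270 164  13   7  35]
  comp [288 165   2  10  13]
s4 collar pred [249.52544538 174.13987228]
  comp [241 166  21  17 112]
stand collar pred [252.53535471 250.70154726]
  comp [246 248  14   8  53]
```

```bash
python3 -c "
from rig import *
print(finish_job())"
```

```text
the job is handed in; nothing more can be done
None
```

I handed the job in with the gauge held steady on the red spot, within about 1 mm by the camera and square to the measured plate slope (0.285 rad, give or take about 0.015), with the plunger pressed in about 5.9 mm (estimated from the net 2.8 N force); the descent between the bars showed no sign of a bump, I did not re-check the jar, bottle or loupe afterwards, and no verdict came back.

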